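Hang the electric screwdriver on the spring balancer

TASK

Take the orange electric screwdriver out of its grey bench socket and hang it by its collar in the yellow fork of the spring-balanced arm, seated between the fork's lips. Ease it down gently and slowly with the sinking arm, without pressing on it, and let go only once the arm carries the whole weight and has settled, so that it neither drops nor springs up as you release it. Leave the flux tin, the cutters and the tape roll where they lie.

Things in the scene. Friction and masses are not known exactly. Their poses are not given: they have to be found in the camera images.
- driver_center (a point): Electric screwdriver, round, 160 mm tall, standing upright; point on its axis half-way up, z up. Heights from this point: steel nose 22 mm diameter -80 to 0; black collar 40 mm diameter 0 to +12, lower edge bevelled 4 mm (so the point is also the centre of the collar's underside); orange grip 32 mm diameter +12 to +80, to be grasped from above. Weight unknown, 0.22 to 1.0 kg.
- electric_driver: The same screwdriver; origin at the bottom end of the nose, 80 mm below driver_center.
- socket_block: Grey block 85 x 85 x 50 mm, fixed to the bench, origin at the centre of its underside. In its top a round hole 26 mm wide and 40 mm deep in which the screwdriver's nose stands (nose end 10 mm above the bench); lift by more than 40 mm to clear it.
- balancer_fork: Yellow fork at the balancer arm's end; origin at the centre of its seat, on the top face of the 8 mm fork plate: the centre of the collar's underside must rest here. z up (it stays level as the arm sinks); x points back along the arm to its post 250 mm behind, the open mouth faces -x. Slot 28 mm wide, open 38 mm ahead of the origin, then flaring 20 mm more. About 0.21 m above the bench unloaded.
- fork_lip (a point): Top edge of the fork's front lips, in the middle of the mouth, 26 mm ahead of the fork's origin and 6 mm above it. Black lips 6 mm high, 47 mm apart (inside), box the seat in on all sides but the slot: bring the collar in over them, 8 mm or more above the plate, along the fork's +x, then down. The head block behind begins 31 mm behind the fork's origin and stands 9 mm above the plate.
- balancer_sink (a joint): How far the sprung arm has sunk, rad: 0 unloaded, at its upper stop; grows downward; 0.1 is about 20 mm at the fork, which moves nearly straight down (3 mm fore and aft). About 0.15 N per mm at the fork, underdamped: the screwdriver settles 12 to 62 mm down, by its unknown weight. Let go 1 N too early or late, it jerks; it should never move faster than 0.4 rad/s (80 mm/s at the fork).
- flux_center (a point): Red flux tin, 58 mm diameter, 20 mm tall, lying on the bench; the point is its centre. Bystander.
- side_cutters: Blue-handled side cutters, 42 x 117 x 10 mm, lying on the bench, origin at the centre of the underside. Bystander.
- amber_tape: Amber tape roll, 58 mm diameter, 12 mm tall, lying on the bench, origin at the centre of the underside. Bystander.
Mind the look-alikes: they are no part of the job. Leave any green or red look-alike of the electric_driver alone.

How it is judged:
On the way, in this order (a step that is already met when the one before it is completed fails the run):
1. the screwdriver is lifted out of the socket (z of driver_center in the frame of socket_block above 0.135 m), for 0.1 s.
2. the collar sits in the fork and the arm has sunk under it while the robot still holds it (distance between driver_center and balancer_fork below 0.007 m and value of joint balancer_sink above 0.04 rad and contact force between electric_driver and balancer_fork above 1 N and contact force between the fingers and electric_driver above 1 N), for 0.2 s.
At the end, for the whole second after the job is handed in: The screwdriver hangs at rest in the fork: centre of the collar's underside within 6 mm of the seat, upright within 0.08 rad, its weight borne by the arm, which has sunk by 0.05 to 0.42 rad and is still (under 0.1 rad/s) (distance between driver_center and balancer_fork below 0.006 m and angle between driver_center's own z axis and vertical below 0.08 rad and value of joint balancer_sink between 0.05 and 0.42 rad and velocity of joint balancer_sink between -0.1 and 0.1 rad/s and contact force between electric_driver and balancer_fork above 1.5 N and linear speed of electric_driver below 0.02 m/s); the robot touches nothing.
It fails at once if the balancer arm drops or is driven down faster than 0.4 rad/s (80 mm/s at the fork) (velocity of joint balancer_sink above 0.4 rad/s).
It fails at once if the balancer arm springs up faster than 0.4 rad/s (velocity of joint balancer_sink below -0.4 rad/s).
It fails at once if the screwdriver presses on the fork with more than 18 N (contact force between electric_driver and balancer_fork above 18 N).
It fails at once if the flux tin, the cutters or the tape roll is moved by more than 20 mm (distance of any of flux_center, side_cutters, amber_tape from where it was at the start of the episode above 0.02 m).
It also fails if it takes over 48 s, if anything falls off the work surface, if the arm or the gripper's body presses on something with over 40 N, if the wrist force passes 120 N, or if a joint passes its speed limit or range.

ROBOT

A 7-joint arm with a two-finger parallel gripper is mounted at the origin on a cart in front of the work surface, level with it; the furniture and walls round the work are solid. World frame = base frame: x ahead of the robot, y to its left, z up, the work surface at z = 0. Lengths are in m, angles in rad, forces in N, time in s.
With the tool pointing down it reaches from about 0.425 to 0.925 m from the base axis. Payload 6.8 kg.
Tool frame: the origin (TCP) lies on the centre line of the jaws, within the pads' length; the fingertips stand 14 mm ahead of it and the grasp point (between the pads) lies 5 mm behind it (r.tips_ahead is the distance from the TCP to the fingertips, in m); z points along the fingers, y is the line along which they close (so a half turn about z gives the same grasp; the last joint's range is limited). The gripper opens to 85 mm and grips with 20 to 120 N. Pads are 22 mm wide; open, the fingers measure 114 mm over their backs; the gripper's body (76 mm by 85 mm) begins 54 mm behind the grasp point. The pads swing forward as they close: fully open they stand 13 mm farther back than shut.
Start: joints at [-1.263, 0.477, 0.022, 1.555, -0.011, 1.109, -0.083], TCP at [0.273, 0.618, 0.245] pointing down, gripper open.
Joint ranges: [-2.96, 2.96], [-0.34, 2.1], [-1.41, 1.46], [0.24, 2.44], [-1.37, 4.51], [0.17, 1.92], [-2.96, 2.96]. Speed limits (rad/s): [2.39, 2.39, 3.14, 3.14, 3.14, 3.14, 3.14].

INTERFACE

Orientations are given as a rotation vector (axis times angle).
In Python, from bench import r, eyes gives the robot as it stands.
- The arm moves only by the tool step_arm, never from a script. Its argument "rows" is a list of rows, each a list of 6 numbers: the shift along the world's x, y, z in units of 60 cm (1.0 is 60 cm), then the turn, a rotation vector about the world's x, y, z in units of pi rad (1.0 is pi rad). In form: [[x, y, z, rx, ry, rz], ...]. A call has 1 to 5 rows; each row is the pose to reach, as a shift and turn from the pose commanded when the call began, turning the shorter way round; what a row does not reach only later rows make up. A row lasts 1/12 s, in which the tool goes at most 41.7 mm and 7.16 degrees, less where a joint would pass 70% of its speed; a pose out of reach is approached as far as the arm can. A call with a number of a shift or a turn outside -1 to 1 is refused whole. A call with a gripper value outside its range is refused whole. "jaw" is the closure, from 0 (fully open) to 1 (shut), set as the call begins (left out, the last holds). The fingers move at their own pace and stop on an object; "squeeze" is the grip in N (left out, the last holds). Time passes only in rows, so rows that repeat a pose let the fingers close. It gives the time, the measured TCP pose, the force, the opening and the grip force at its end, in the units of the state.
- r.get_obs(): the state, without advancing time (a new reading comes with each control period).
- eyes.grab_frame(name): name is "side" or "top" or "wrist"; returns the picture (480x640x3 uint8, red, green, blue); there is no depth.
- eyes.camera_info(name): a dict with "mtx" (3x3 intrinsics, pixels), "k1" (the pictures are not rectified: a ray, as slopes to the right and down, at radius r is drawn at 1 + k1 r^2 times it, then the intrinsics apply), "extrinsics" (4x4, takes a point from camera to world coordinates); the wrist camera has in their place "tool_from_camera" (4x4, takes a point from camera to tool coordinates, whose origin is the TCP and whose axes are the flange's). Camera axes: x right, y down, z forward; pixel columns grow to the right and rows downward; lengths in m; the calibration is good to about 2 mm. A picture is of the moment at which its call begins: read the wrist's pose just before it. camera_info takes no time and is no camera call.
- r.hand_in(): hands the job in; it is judged then, once.
The state is a dict: "clock": time; "joints": joint angles; "qvel": joint speeds; "tau": joint torques, N m; "tcp_pos": TCP position; "orientation": TCP orientation; "contact_force": force on the tool from outside, world axes, zero at the start; "moment": the same for the moment, N m; "grip_width": finger opening in m; "gripper_force": force on a finger pad.
Only numpy, scipy, OpenCV 4.12 (cv2) and the standard library are available. Lean on these libraries where they do the work, as an engineer would, in place of code of your own. Each camera call takes 0.05 s, during which the arm holds its last target. There are 200 camera calls.

## Working session

There is one attempt and no reset: what is moved stays moved. The work goes in short steps, Python scripts to look and compute and a tool call to move; the robot and the scene stay as the last step left them, time stands still between calls to the robot, and variables do not carry over. Pictures are saved under pics/ and viewed, at most 13 in all, crops included, and the job is handed in when it is done.

Besides the shell and the picture viewer there is one more tool, called after "Request:" as name(argument=value, ...), one argument or row to a line, values as JSON. step_arm: Moves the arm, as the interface text tells. Shifts and turns lie within -1 to 1; 1 stands for 60 cm of shift or pi rad of turn. Its arguments: {"type":"object","properties":{"rows":{"type":"array"},"jaw":{"type":"number"},"squeeze":{"type":"number"}},"required":["rows"]}

```bash
mkdir -p pics; python3 - <<'E'
from bench import r, eyes
import cv2
print(r.get_obs())
for n in ("side","top"):
    im=eyes.grab_frame(n); cv2.imwrite(f"pics/{n}0.png",im[:,:,::-1]); print(eyes.camera_info(n))
print(eyes.camera_info("wrist"))
E
```

```text
{'clock': 0.0, 'joints': array([-1.26308171,  0.47779985,  0.02232892,  1.55640118, -0.01146979,
        1.10932811, -0.08310251]), 'qvel': array([ 0.0003944 ,  0.0003366 , -0.00104081, -0.00032132,  0.00027811,
        0.00161175, -0.00019622]), 'tau': array([ 4.83109379e-04, -5.96455622e+01,  1.60869732e+00, -2.81196535e+01,
        1.25420120e-02,  9.47022869e-03,  2.35962835e-05]), 'tcp_pos': array([0.2724463 , 0.61697363, 0.2443469 ]), 'orientation': array([-6.48353622e-01, -3.07373671e+00,  2.81947286e-03]), 'contact_force': array([0.16603091, 0.15891428, 0.67243305]), 'moment': array([-0.03310417, -0.02948956,  0.02011215]), 'gripper_force': 0.0, 'grip_width': 0.08525713729847302}
{'mtx': array([[486.57852817,   0.        , 321.0116763 ],
       [  0.        , 486.57852817, 242.5930861 ],
       [  0.        ,   0.        ,   1.        ]]), 'k1': -0.0013743451983389318, 'extrinsics': array([[ 0.93064377, -0.228435  ,  0.28586643,  0.2289215 ],
       [-0.36589469, -0.57062605,  0.7351918 , -0.71519067],
       [-0.00482071, -0.78879868, -0.61463273,  0.79926097],
       [ 0.  
[... 353 characters left out ...]
.01428794,  0.03565166],
       [-0.0156053 , -0.13833498, -0.99026255,  1.58144716],
       [ 0.        ,  0.        ,  0.        ,  1.        ]])}
{'mtx': array([[379.53242471,   0.        , 316.7815941 ],
       [  0.        , 379.53242471, 237.67981055],
       [  0.        ,   0.        ,   1.        ]]), 'k1': 0.02710986616367153, 'tool_from_camera': array([[-4.85483091e-04, -9.66048035e-01, -2.58362068e-01,
         6.53015952e-02],
       [ 9.99999839e-01, -3.93338063e-04, -4.08339933e-04,
         7.23092410e-04],
       [ 2.92852354e-04, -2.58362225e-01,  9.66048071e-01,
        -1.26998758e-01],
       [ 0.00000000e+00,  0.00000000e+00,  0.00000000e+00,
         1.00000000e+00]])}
```

View pics/side0.png

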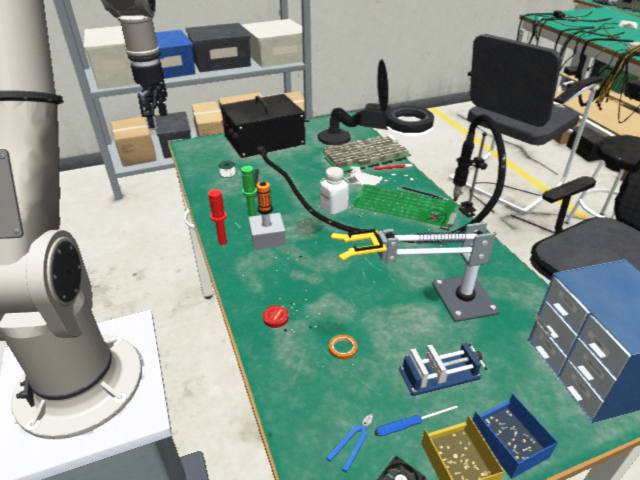

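View pics/top0.png

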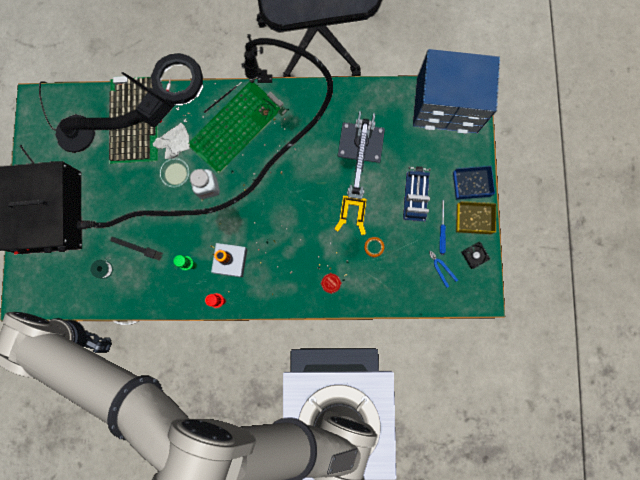

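Side view: orange driver at about (264,195) in its socket at (267,231), with red and green look-alikes nearby and the yellow fork at about (360,244). Top view: driver at about (221,257), fork at about (351,212). I'll enlarge both.

```bash
python3 - <<'E'
import cv2,numpy as np
s=cv2.imread("pics/side0.png"); t=cv2.imread("pics/top0.png")
f=lambda im,x,y,w,h:cv2.resize(im[y:y+h,x:x+w],None,fx=5,fy=5,interpolation=cv2.INTER_CUBIC)
# left: driver, right: fork
cv2.imwrite("pics/sc.png",np.hstack([f(s,230,170,70,90),f(s,322,195,85,90)]))
cv2.imwrite("pics/tc.png",np.hstack([f(t,195,230,65,70),f(t,325,170,90,70)]))
E
```

```text
(no output)
```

View pics/sc.png

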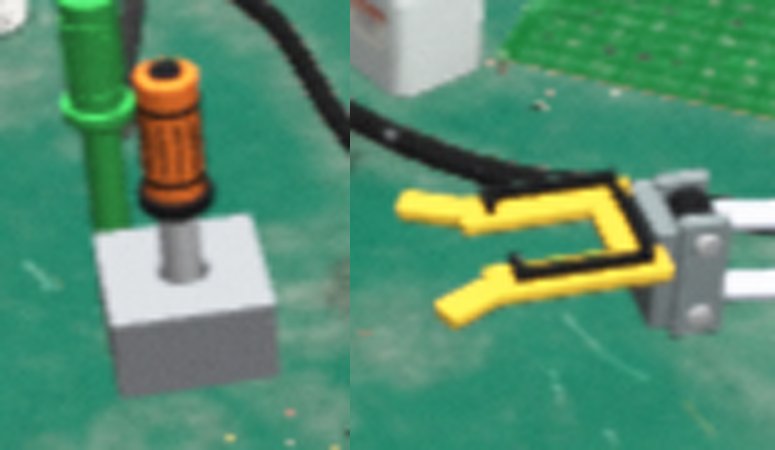

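View pics/tc.png

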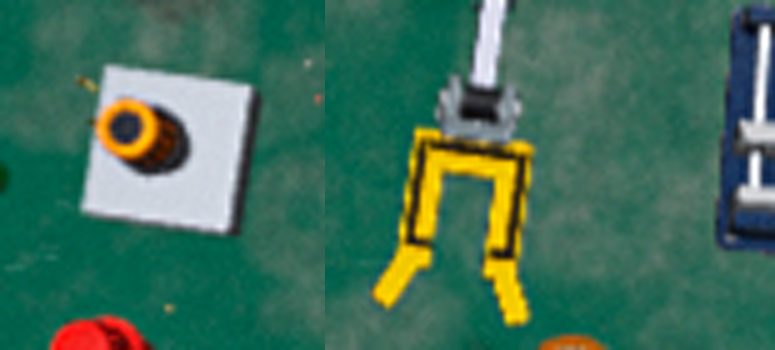

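Crops: the driver's top centre is at side (263,184) and top (220.4,255.2). The front-lip midpoint is at side (352.5,241.7) and top (352.7,186), and the back-lip midpoint at top (355,165.6) + offset. I'll triangulate these.

```bash
cat > h.py <<'E'
import numpy as np
from bench import r, eyes
from scipy.spatial.transform import Rotation as R
def tw():
    o=r.get_obs(); T=np.eye(4); T[:3,:3]=R.from_rotvec(o['orientation']).as_matrix(); T[:3,3]=o['tcp_pos']
    return T@eyes.camera_info('wrist')['tool_from_camera']
def ray(n,u,v,E=None):
    c=eyes.camera_info(n); K=c['mtx']; d=np.array([(u-K[0,2])/K[0,0],(v-K[1,2])/K[1,1]]); p=d.copy()
    for _ in range(9): p=d/(1+c['k1']*p@p)
    E=c['extrinsics'] if E is None else E
    return E[:3,3],E[:3,:3]@np.r_[p,1]
def atz(n,u,v,z,E=None):
    o,d=ray(n,u,v,E); return o+d*(z-o[2])/d[2]
def tri(*rs):
    A=np.zeros((3,3));b=np.zeros(3)
    for o,d in rs:
        d=d/np.linalg.norm(d);P=np.eye(3)-np.outer(d,d);A+=P;b+=P@o
    x=np.linalg.solve(A,b); return x
def proj(n,X,E=None):
    c=eyes.camera_info(n);K=c['mtx'];E=c['extrinsics'] if E is None else E
    q=E[:3,:3].T@(np.asarray(X)-E[:3,3]);p=q[:2]/q[2];p=p*(1+c['k1']*p@p);return K[:2,:2]@p+K[:2,2]
E
python3 - <<'E'
from h import *
np.set_printoptions(precision=4,suppress=True)
S=lambda x,y:(322+(x-350)/5,195+y/5)
T=lambda x,y:(325+(x-325)/5,170+y/5)
print("drv",tri(ray('side',263,184),ray('top',220.4,255.2)),atz('side',263,184,.17),atz('top',220.4,255.2,.17))
print("block",[atz('top',195+x/5,230+y/5,.05) for x,y in((103,66),(253,85),(232,235),(82,212),(167.5,149))])
fl=tri(ray('side',*S(502.5,233.5)),ray('top',*T(463.5,250)));print('lip',fl)
for a in((463.5,250),(475,148),(410,241),(422,143),(516,255),(530,153),(458.5,261.5)):print(atz('top',*T(*a),fl[2]))
print('post',atz('top',361,142,.01), atz('side',466,296,.01))
for y in((488,190),(615,180),(518,257),(650,258)):print(atz('side',*S(*y),fl[2]))
E
```

```text
drv [0.4742 0.312  0.1702] [0.4743 0.3123 0.17  ] [0.4742 0.312  0.17  ]
block [array([0.5213, 0.35  , 0.05  ]), array([0.5094, 0.2629, 0.05  ]), array([0.4231, 0.2741, 0.05  ]), array([0.437 , 0.3607, 0.05  ]), array([0.4728, 0.3119, 0.05  ])]
lip [ 0.5577 -0.038   0.2162]
[ 0.5573 -0.0378  0.2162]
[ 0.6108 -0.0448  0.2162]
[ 0.5623 -0.0103  0.2162]
[ 0.6138 -0.0173  0.2162]
[ 0.5544 -0.0648  0.2162]
[ 0.6078 -0.0732  0.2162]
[ 0.5513 -0.0352  0.2162]
post [ 0.8308 -0.0785  0.01  ] [ 0.8334 -0.0822  0.01  ]
[ 0.5646 -0.01    0.2162]
[ 0.6147 -0.0229  0.2162]
[ 0.5577 -0.0537  0.2162]
[ 0.6046 -0.0732  0.2162]
```

Request:
step_arm(
  rows=[
    [0.037,-0.056,0,0,0,0.017],
    [0.074,-0.112,0,0,0,0.034],
    [0.111,-0.168,0,0,0,0.051],
    [0.148,-0.224,0,0,0,0.068],
    [0.185,-0.28,0,0,0,0.085],
  ],
  jaw=0,
)

```text
clock: 0.52
tcp_pos: [0.3842, 0.4476, 0.2449]
orientation: [-0.229, -3.133, 0.001]
contact_force: [0.6, 0.4, 0.5]
grip_width: 0.0853
gripper_force: 0.0
```

Request:
step_arm(
  rows=[
    [0.037,-0.057,0,0,0,0],
    [0.075,-0.114,0,0,0,0],
    [0.112,-0.17,0,0,0,0],
    [0.15,-0.23,0,0,0,0],
    [0.15,-0.23,0,0,0,0],
  ],
)

```text
clock: 0.93
tcp_pos: [0.4788, 0.3019, 0.2452]
orientation: [0.253, 3.129, -0.007]
contact_force: [0.6, -1.5, 0.5]
grip_width: 0.0855
gripper_force: 0.0
```

```bash
python3 - <<'E'
from h import *
import cv2
eyes.grab_frame('wrist');eyes.grab_frame('wrist')
E=tw();im=eyes.grab_frame('wrist');cv2.imwrite('pics/w1.png',im[:,:,::-1])
o=r.get_obs();print(o['tcp_pos'],o['orientation'])
print(proj('wrist',[.4742,.312,.17],E),proj('wrist',[.4742,.312,.102],E))
E
```

```text
[0.47361865 0.31115482 0.24506161] [-2.35635756e-01 -3.13212204e+00  6.40017252e-05]
[320.84304504 255.02280645] [319.97756805 226.89291444]
```

View pics/w1.png

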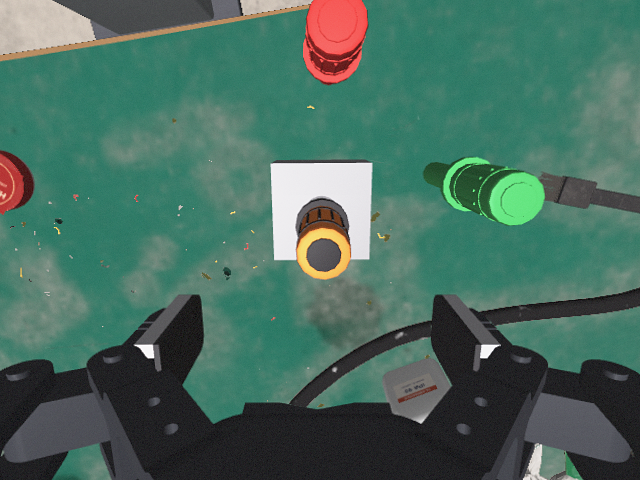

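Request:
step_arm(
  rows=[
    [0,0.002,-0.035,0,0,0],
    [0,0.002,-0.075,0,0,0],
    [0,0.002,-0.115,0,0,0],
    [0,0.002,-0.155,0,0,0],
    [0,0.002,-0.183,0,0,0],
  ],
)

```text
clock: 1.5
tcp_pos: [0.4713, 0.3143, 0.1332]
orientation: [-0.228, -3.131, 0.001]
contact_force: [-0.6, -0.4, 0.6]
grip_width: 0.0853
gripper_force: 0.0
```

Request:
step_arm(
  rows=[
    [0,0,0,0,0,0],
    [0,0,0,0,0,0],
    [0,0,0,0,0,0],
    [0,0,0,0,0,0],
    [0,0,0,0,0,0],
  ],
  jaw=1,
  squeeze=50,
)

```text
clock: 1.92
tcp_pos: [0.4743, 0.3135, 0.1371]
orientation: [0.233, 3.131, 0.003]
contact_force: [0.1, -1.5, 2.5]
grip_width: 0.0312
gripper_force: 49.1
```

Request:
step_arm(
  rows=[
    [0,0,0,0,0,0],
    [0,0,0,0,0,0],
    [0,0,0,0,0,0],
    [0,0,0,0,0,0],
    [0,0,0,0,0,0],
  ],
)

```text
clock: 2.33
tcp_pos: [0.4744, 0.3133, 0.1371]
orientation: [0.234, 3.131, 0.003]
contact_force: [-1.3, -0.5, 6.5]
grip_width: 0.0309
gripper_force: 49.3
```

Request:
step_arm(
  rows=[
    [0,0,0.01,0,0,0],
    [0,0,0.03,0,0,0],
    [0,0,0.055,0,0,0],
    [0,0,0.08,0,0,0],
    [0,0,0.105,0,0,0],
  ],
)

```text
clock: 2.75
tcp_pos: [0.473, 0.3121, 0.1993]
orientation: [-0.234, -3.132, 0.002]
contact_force: [0.7, 0.0, -6.5]
grip_width: 0.0311
gripper_force: 50.6
```

Request:
step_arm(
  rows=[
    [0,0,0.025,0,0,0],
    [0,0,0.055,0,0,0],
    [0,0,0.085,0,0,0],
    [0,0,0.11,0,0,0],
    [0,0,0.12,0,0,0],
  ],
)

```text
clock: 3.17
tcp_pos: [0.474, 0.3128, 0.2731]
orientation: [0.234, 3.131, 0.003]
contact_force: [0.3, 1.2, -6.6]
grip_width: 0.0309
gripper_force: 50.9
```

Request:
step_arm(
  rows=[
    [0,0,0,0,0,0],
    [0,0,0,0,0,0],
    [0,0,0,0,0,0],
    [0,0,0,0,0,0],
    [0,0,0,0,0,0],
  ],
)

```text
clock: 3.58
tcp_pos: [0.4732, 0.3124, 0.2694]
orientation: [-0.233, -3.131, 0.002]
contact_force: [-0.3, 0.8, -5.9]
grip_width: 0.0311
gripper_force: 50.9
```

Request:
step_arm(
  rows=[
    [0.001,-0.02,0,0,0,0],
    [0.002,-0.055,0,0,0,0],
    [0.003,-0.1,0,0,0,0],
    [0.005,-0.145,0,0,0,0],
    [0.007,-0.19,0,0,0,0],
  ],
)

```text
clock: 4.0
tcp_pos: [0.4776, 0.1966, 0.2702]
orientation: [-0.234, -3.132, 0.001]
contact_force: [1.1, -0.3, -6.5]
grip_width: 0.0306
gripper_force: 50.7
```

Request:
step_arm(
  rows=[
    [0.001,-0.045,0,0,0,0],
    [0.002,-0.09,0,0,0,0],
    [0.003,-0.135,0,0,0,0],
    [0.005,-0.18,0,0,0,0],
    [0.006,-0.225,0,0,0,0],
  ],
)

```text
clock: 4.42
tcp_pos: [0.481, 0.0616, 0.2704]
orientation: [-0.234, -3.133, 0.0]
contact_force: [0.7, 0.9, -5.8]
grip_width: 0.0313
gripper_force: 50.7
```

Request:
step_arm(
  rows=[
    [0.001,-0.045,0,0,0,0],
    [0.002,-0.085,0,0,0,0],
    [0.003,-0.115,0,0,0,0],
    [0.004,-0.14,0,0,0,0],
    [0.005,-0.15,0,0,0,0],
  ],
)

```text
clock: 4.83
tcp_pos: [0.4837, -0.0298, 0.2704]
orientation: [-0.24, -3.132, 0.002]
contact_force: [0.4, -0.3, -6.3]
grip_width: 0.031
gripper_force: 50.8
```

Request:
step_arm(
  rows=[
    [0,0,0,0,0,0],
    [0,0,0,0,0,0],
    [0,0,0,0,0,0],
    [0,0,0,0,0,0],
    [0,0,0,0,0,0],
  ],
)

```text
clock: 5.25
tcp_pos: [0.4845, -0.0252, 0.2704]
orientation: [-0.231, -3.133, -0.0]
contact_force: [0.5, -0.8, -6.9]
grip_width: 0.0308
gripper_force: 50.8
```

```bash
python3 - <<'E'
from h import *
import cv2
np.set_printoptions(precision=4,suppress=True)
E=tw();o=r.get_obs();im=eyes.grab_frame('wrist');np.save('E2.npy',E)
s=eyes.grab_frame('side');cv2.imwrite('pics/s2full.png',s[:,:,::-1])
x,y=250,160
cv2.imwrite('pics/ws2.png',np.hstack([cv2.resize(im[:,:,::-1],(480,360)),cv2.resize(s[y:y+120,x:x+105,::-1],(315,360),interpolation=cv2.INTER_CUBIC)]))
print(o['tcp_pos'],o['orientation'],o['contact_force'])
c=np.array([.584,-.0415,.21]);fx=np.array([.989,-.148,0])
for p in (c,c-.026*fx+[0,0,.006]):print(proj('wrist',p,E),proj('side',p))
d=o['tcp_pos']-[0,0,.047];print(proj('side',d),proj('wrist',d,E))
E
```

```text
[ 0.4845 -0.0252  0.2704] [-0.2306 -3.1329 -0.0003] [ 0.4997 -0.7753 -6.9491]
[313.213  428.6742] [365.0491 242.2229]
[313.0611 397.0507] [352.4473 241.68  ]
[314.834  243.7021] [315.4775 274.5652]
```

View pics/ws2.png

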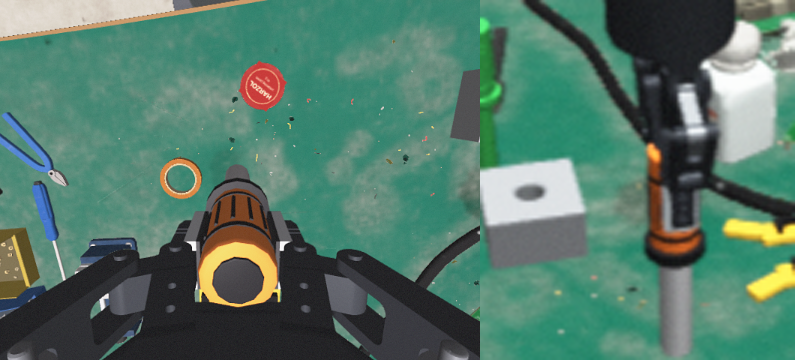

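Wrist view: the driver is held upright, with its top at about (317,371). Side crop: the collar is at about (315,243), matching the prediction of (314.8,243.7), and the fork is just to the right. I'll check the in-hand offset along the pads.

```bash
python3 - <<'E'
from h import *
import cv2
np.set_printoptions(precision=4,suppress=True)
E=np.load('E2.npy');o=r.get_obs();t=o['tcp_pos']
for v in(367,371,375):print(atz('wrist',317,v,t[2]+.033,E)-t)
s=cv2.imread('pics/s2full.png')
cv2.imwrite('pics/s2c.png',cv2.resize(s[200:290,290:400],None,fx=6,fy=6,interpolation=cv2.INTER_CUBIC))
for n,p in(('axis-60',t-[0,0,.107]),('bot',t-[0,0,.127]),('ctr',t-[0,0,.047])):print(n,(proj('side',p)-[290,200])*6)
E
```

```text
[-0.0022  0.0014  0.033 ]
[-0.0009  0.0012  0.033 ]
[0.0003 0.0011 0.033 ]
axis-60 [151.6214 404.9494]
bot [152.3386 449.9311]
ctr [149.3568 262.8979]
```

View pics/s2c.png

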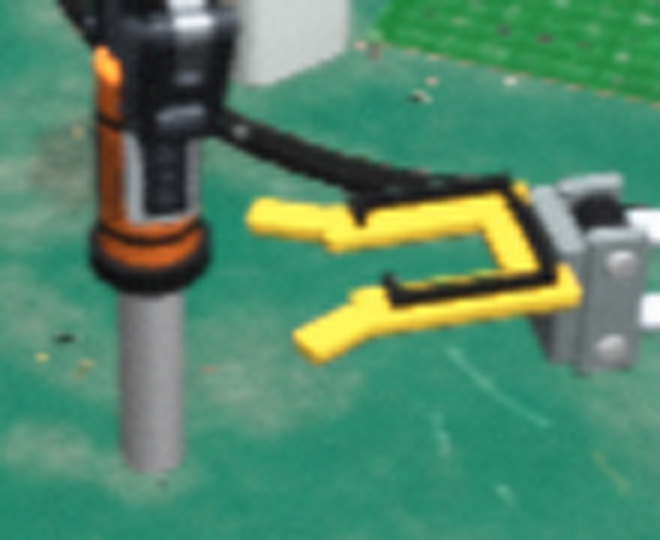

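Image: the nose bottom and collar match the model with TCP-to-underside of 47 mm. The collar is about 13 mm above the plate and ready to enter the mouth.

Request:
step_arm(
  rows=[
    [0.01,-0.004,0,0,0,0],
    [0.027,-0.006,0,0,0,0],
    [0.045,-0.009,0,0,0,0],
    [0.063,-0.0115,0,0,0,0],
    [0.08,-0.014,0,0,0,0],
  ],
)

```text
clock: 5.77
tcp_pos: [0.5342, -0.0349, 0.2705]
orientation: [0.234, 3.132, -0.0]
contact_force: [0.6, -0.4, -6.4]
grip_width: 0.0309
gripper_force: 50.8
```

Request:
step_arm(
  rows=[
    [0.018,-0.003,0,0,0,0],
    [0.036,-0.0055,0,0,0,0],
    [0.054,-0.008,0,0,0,0],
    [0.072,-0.011,0,0,0,0],
    [0.086,-0.013,0,0,0,0],
  ],
)

```text
clock: 6.18
tcp_pos: [0.5854, -0.0422, 0.2703]
orientation: [-0.233, -3.133, -0.001]
contact_force: [-0.4, 1.3, -5.5]
grip_width: 0.0307
gripper_force: 50.8
```

Request:
step_arm(
  rows=[
    [0,0,0,0,0,0],
    [0,0,0,0,0,0],
    [0,0,0,0,0,0],
    [0,0,0,0,0,0],
  ],
)

```text
clock: 6.52
tcp_pos: [0.5841, -0.0421, 0.2708]
orientation: [0.233, 3.132, 0.001]
contact_force: [1.7, 3.0, -6.6]
grip_width: 0.0311
gripper_force: 50.8
```

```bash
python3 - <<'E'
from h import *
import cv2
np.set_printoptions(precision=4,suppress=True)
o=r.get_obs();s=eyes.grab_frame('side')[:,:,::-1];t=o['tcp_pos'];print(t,o['contact_force'],o['orientation'])
cv2.imwrite('pics/s3c.png',cv2.resize(s[200:290,310:420],None,fx=6,fy=6,interpolation=cv2.INTER_CUBIC))
for z in(.047,.127):print((proj('side',t-[0,0,z])-[310,200])*6)
print((proj('side',[.584,-.0415,.21])-[310,200])*6)
E
```

```text
[ 0.5841 -0.0421  0.2708] [ 1.6912  2.9959 -6.5958] [0.2328 3.132  0.001 ]
[333.6658 220.8071]
[321.6239 406.8872]
[330.2947 253.3376]
```

View pics/s3c.png

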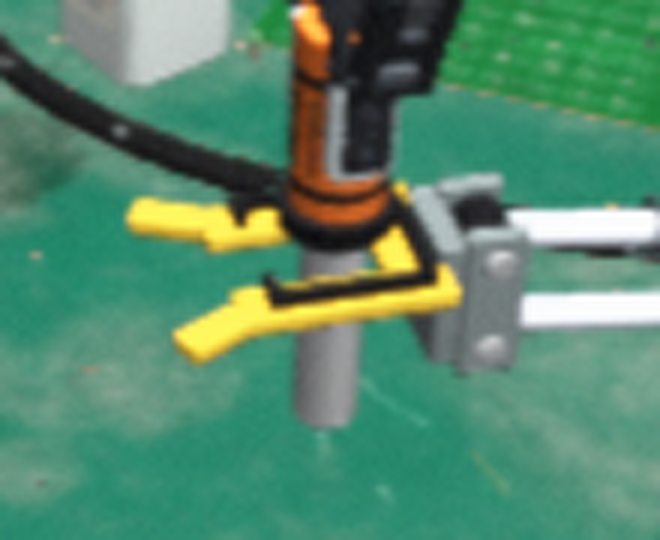

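Image: the collar is over the seat between the lips, with its underside about 10 mm above the plate and the nose in the slot. I'll check the side force first, then lower.

Request:
step_arm(
  rows=[
    [0,0,0,0,0,0],
    [0,0,0,0,0,0],
  ],
)

```text
clock: 6.73
tcp_pos: [0.5841, -0.0421, 0.2708]
orientation: [0.233, 3.132, 0.001]
contact_force: [2.1, 3.4, -6.5]
grip_width: 0.031
gripper_force: 50.8
```

Request:
step_arm(
  rows=[
    [0,0,-0.002,0,0,0],
    [0,0,-0.004,0,0,0],
    [0,0,-0.006,0,0,0],
    [0,0,-0.006,0,0,0],
  ],
)

```text
clock: 7.07
tcp_pos: [0.5838, -0.0421, 0.2666]
orientation: [-0.233, -3.132, -0.001]
contact_force: [2.0, 4.1, -5.7]
grip_width: 0.0307
gripper_force: 50.9
```

Request:
step_arm(
  rows=[
    [0,0,-0.002,0,0,0],
    [0,0,-0.004,0,0,0],
    [0,0,-0.006,0,0,0],
    [0,0,-0.006,0,0,0],
  ],
)

```text
clock: 7.4
tcp_pos: [0.5836, -0.0421, 0.2629]
orientation: [-0.233, -3.132, -0.001]
contact_force: [-0.4, 5.6, -4.9]
grip_width: 0.031
gripper_force: 50.9
```

Request:
step_arm(
  rows=[
    [0,0.0015,0,0,0,0],
    [0.0003,0.003,0,0,0,0],
    [0.0003,0.003,0,0,0,0],
  ],
)

```text
clock: 7.65
tcp_pos: [0.5839, -0.0418, 0.2631]
orientation: [-0.235, -3.132, 0.002]
contact_force: [-0.1, 1.2, -6.7]
grip_width: 0.0308
gripper_force: 50.8
```

Request:
step_arm(
  rows=[
    [0,0.001,0,0,0,0],
    [0,0.002,0,0,0,0],
    [0,0.002,0,0,0,0],
  ],
)

```text
clock: 7.9
tcp_pos: [0.584, -0.0402, 0.2632]
orientation: [-0.234, -3.132, 0.001]
contact_force: [0.3, 0.8, -6.8]
grip_width: 0.0311
gripper_force: 50.8
```

Request:
step_arm(
  rows=[
    [0,0.001,-0.002,0,0,0],
    [0,0.001,-0.004,0,0,0],
    [0,0.001,-0.006,0,0,0],
    [0,0.001,-0.008,0,0,0],
    [0,0.001,-0.009,0,0,0],
  ],
)

```text
clock: 8.32
tcp_pos: [0.5841, -0.039, 0.2577]
orientation: [-0.234, -3.133, 0.0]
contact_force: [-0.8, -0.9, -5.7]
grip_width: 0.0309
gripper_force: 50.9
```

Request:
step_arm(
  rows=[
    [0,0,-0.002,0,0,0],
    [0,0,-0.004,0,0,0],
    [0,0,-0.006,0,0,0],
    [0,0,-0.008,0,0,0],
    [0,0,-0.008,0,0,0],
  ],
)

```text
clock: 8.73
tcp_pos: [0.5842, -0.0389, 0.2529]
orientation: [-0.233, -3.133, 0.0]
contact_force: [-0.7, 0.3, -4.9]
grip_width: 0.0306
gripper_force: 50.9
```

Request:
step_arm(
  rows=[
    [0,0,-0.002,0,0,0],
    [0,0,-0.004,0,0,0],
    [0,0,-0.006,0,0,0],
    [0,0,-0.008,0,0,0],
    [0,0,-0.01,0,0,0],
  ],
)

```text
clock: 9.15
tcp_pos: [0.5842, -0.0389, 0.247]
orientation: [-0.233, -3.133, -0.0]
contact_force: [-1.0, -0.2, -4.4]
grip_width: 0.0313
gripper_force: 50.9
```

Request:
step_arm(
  rows=[
    [0,0,-0.002,0,0,0],
    [0,0,-0.004,0,0,0],
    [0,0,-0.006,0,0,0],
    [0,0,-0.008,0,0,0],
    [0,0,-0.01,0,0,0],
  ],
)

```text
clock: 9.57
tcp_pos: [0.5842, -0.0389, 0.2411]
orientation: [-0.234, -3.133, -0.0]
contact_force: [-1.7, 0.6, -2.5]
grip_width: 0.0308
gripper_force: 51.0
```

Request:
step_arm(
  rows=[
    [0,0,-0.002,0,0,0],
    [0,0,-0.004,0,0,0],
    [0,0,-0.006,0,0,0],
    [0,0,-0.008,0,0,0],
    [0,0,-0.009,0,0,0],
  ],
)

```text
clock: 9.98
tcp_pos: [0.5842, -0.0389, 0.2356]
orientation: [-0.233, -3.133, -0.0]
contact_force: [-1.7, 0.2, -2.5]
grip_width: 0.0312
gripper_force: 51.0
```

Request:
step_arm(
  rows=[
    [0,0,-0.002,0,0,0],
    [0,0,-0.004,0,0,0],
    [0,0,-0.006,0,0,0],
    [0,0,-0.008,0,0,0],
    [-0.001,0,-0.01,0,0,0],
  ],
)

```text
clock: 10.4
tcp_pos: [0.5841, -0.0389, 0.2298]
orientation: [0.233, 3.132, 0.0]
contact_force: [-0.4, 0.4, -2.5]
grip_width: 0.0308
gripper_force: 51.1
```

Request:
step_arm(
  rows=[
    [0,0,-0.002,0,0,0],
    [0,0,-0.004,0,0,0],
    [0,0,-0.006,0,0,0],
    [0,0,-0.008,0,0,0],
    [-0.001,0,-0.01,0,0,0],
  ],
)

```text
clock: 10.82
tcp_pos: [0.5839, -0.0388, 0.224]
orientation: [0.233, 3.131, 0.0]
contact_force: [2.3, -0.5, 0.2]
grip_width: 0.0311
gripper_force: 51.1
```

Request:
step_arm(
  rows=[
    [0,0,-0.002,0,0,0],
    [0,0,-0.004,0,0,0],
    [0,0,-0.005,0,0,0],
    [0,0,-0.005,0,0,0],
    [0,0,-0.005,0,0,0],
  ],
)

```text
clock: 11.23
tcp_pos: [0.5834, -0.0389, 0.2209]
orientation: [0.233, 3.132, 0.0]
contact_force: [2.7, 0.6, -0.8]
grip_width: 0.0307
gripper_force: 51.1
```

Request:
step_arm(
  rows=[
    [0,0,0,0,0,0],
    [0,0,0,0,0,0],
    [0,0,0,0,0,0],
    [0,0,0,0,0,0],
    [0,0,0,0,0,0],
  ],
)

```text
clock: 11.65
tcp_pos: [0.5831, -0.0389, 0.2207]
orientation: [0.233, 3.133, -0.0]
contact_force: [2.7, 0.8, -0.4]
grip_width: 0.0308
gripper_force: 51.2
```

```bash
python3 - <<'E'
from h import *
import cv2
np.set_printoptions(precision=3,suppress=True)
F=[]
s=None
for i in range(8):
    s=eyes.grab_frame('side')[:,:,::-1];o=r.get_obs();F.append(o['contact_force'])
print(np.mean(F,0),np.std(F,0),o['tcp_pos'],o['moment'])
cv2.imwrite('pics/s4c.png',cv2.resize(s[200:290,310:420],None,fx=6,fy=6,interpolation=cv2.INTER_CUBIC))
E
```

```text
[2.314 0.133 0.051] [0.602 0.503 0.307] [ 0.583 -0.039  0.221] [ 0.063 -0.663  0.028]
```

View pics/s4c.png

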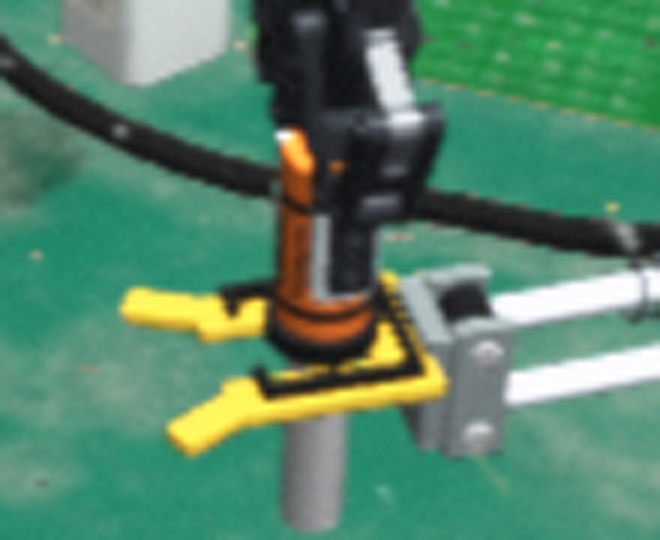

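Image: the collar is seated in the fork, the arm has sunk about 36 mm and the driver is upright. There is a residual +x side force, so I'll move +x to relax it, then fine-tune z.

Request:
step_arm(
  rows=[
    [0.001,0,0,0,0,0],
    [0.002,0,0,0,0,0],
    [0.002,0,0,0,0,0],
    [0.002,0,0,0,0,0],
    [0.002,0,0,0,0,0],
  ],
)

```text
clock: 12.47
tcp_pos: [0.5835, -0.0389, 0.2203]
orientation: [-0.233, -3.131, 0.0]
contact_force: [-1.7, -0.2, -0.4]
grip_width: 0.031
gripper_force: 51.2
```

```bash
cat > f.py <<'E'
from h import *
np.set_printoptions(precision=3,suppress=True)
F=[]
for i in range(8): eyes.grab_frame('side');o=r.get_obs();F.append(np.r_[o['contact_force'],o['moment']])
print(o['clock'],np.mean(F,0),np.std(F,0),o['tcp_pos'])
E
python3 f.py
```

```text
12.8667 [-2.385 -0.066 -0.458 -0.012  0.475  0.001] [1.016 0.393 0.506 0.025 0.118 0.03 ] [ 0.584 -0.039  0.22 ]
```

Request:
step_arm(
  rows=[
    [-0.0005,0,-0.001,0,0,0],
    [-0.001,0,-0.002,0,0,0],
    [-0.001,0,-0.003,0,0,0],
    [-0.001,0,-0.004,0,0,0],
    [-0.001,0,-0.004,0,0,0],
  ],
)

```text
clock: 13.28
tcp_pos: [0.5837, -0.039, 0.2182]
orientation: [-0.234, -3.133, 0.0]
contact_force: [-2.1, -0.5, 0.5]
grip_width: 0.031
gripper_force: 51.3
```

```bash
python3 f.py
```

```text
13.6833 [-2.381 -0.299  0.049 -0.106  0.488 -0.025] [0.441 0.452 0.411 0.026 0.016 0.029] [ 0.584 -0.039  0.218]
```

Request:
step_arm(
  rows=[
    [-0.0005,0,-0.001,0,0,0],
    [-0.001,0,-0.002,0,0,0],
    [-0.001,0,-0.003,0,0,0],
    [-0.001,0,-0.003,0,0,0],
    [-0.001,0,-0.003,0,0,0],
  ],
)

```text
clock: 14.1
tcp_pos: [0.5835, -0.0389, 0.2167]
orientation: [0.233, 3.132, 0.0]
contact_force: [-0.3, -0.5, 1.2]
grip_width: 0.0305
gripper_force: 51.4
```

```bash
python3 f.py
```

```text
14.5 [ 0.463 -0.678  0.781 -0.182 -0.187 -0.036] [0.696 0.465 0.49  0.022 0.086 0.021] [ 0.583 -0.039  0.217]
```

Request:
step_arm(
  rows=[
    [0,0,0,0,0,0],
    [0,0,0,0,0,0],
    [0,0,0,0,0,0],
    [0,0,0,0,0,0],
  ],
  squeeze=20,
)

```text
clock: 14.83
tcp_pos: [0.5833, -0.0389, 0.2166]
orientation: [0.233, 3.132, 0.0]
contact_force: [1.3, -0.6, 0.6]
grip_width: 0.031
gripper_force: 51.4
```

```bash
python3 f.py
```

```text
15.2333 [ 1.85  -0.782  0.464 -0.208 -0.593  0.006] [0.564 0.26  0.575 0.035 0.041 0.047] [ 0.583 -0.039  0.217]
```

Request:
step_arm(
  rows=[
    [0.0005,0,0,0,0,0],
    [0.0005,0,0,0,0,0],
    [0.0005,0,0,0,0,0],
  ],
  jaw=1,
  squeeze=20,
)

```text
clock: 15.48
tcp_pos: [0.5833, -0.0389, 0.2165]
orientation: [-0.234, -3.133, 0.0]
contact_force: [1.6, -1.2, 0.6]
grip_width: 0.0308
gripper_force: 51.4
```

```bash
python3 f.py
```

```text
15.8833 [ 1.921 -1.007  0.636 -0.249 -0.6    0.013] [0.399 0.428 0.406 0.032 0.036 0.022] [ 0.583 -0.039  0.216]
```

Request:
step_arm(
  rows=[
    [0.0003,0.0003,0,0,0,0],
    [0.0007,0.0005,0,0,0,0],
    [0.0007,0.0005,0,0,0,0],
  ],
)

```text
clock: 16.13
tcp_pos: [0.5834, -0.0388, 0.2164]
orientation: [-0.234, -3.132, 0.0]
contact_force: [0.9, -1.4, 0.7]
grip_width: 0.0306
gripper_force: 51.5
```

```bash
python3 f.py
```

```text
16.5333 [ 0.846 -2.228  0.468 -0.52  -0.235 -0.011] [0.575 0.331 0.451 0.044 0.055 0.022] [ 0.583 -0.039  0.216]
```

Vertical load is balanced (about 0.5 N, which is the bias). I'll undo the small y shift and open.

Request:
step_arm(
  rows=[
    [0.0002,-0.0005,0,0,0,0],
    [0.0002,-0.0008,0,0,0,0],
    [0.0002,-0.0008,0,0,0,0],
    [0.0002,-0.0008,0,0,0,0],
  ],
)

```text
clock: 16.87
tcp_pos: [0.5836, -0.0389, 0.2164]
orientation: [-0.233, -3.132, -0.0]
contact_force: [0.2, -0.7, 0.7]
grip_width: 0.0307
gripper_force: 51.5
```

```bash
python3 f.py
```

```text
17.2667 [-1.05  -1.162  0.552 -0.285  0.138 -0.021] [0.377 0.585 0.349 0.061 0.045 0.033] [ 0.584 -0.039  0.216]
```

Request:
step_arm(
  rows=[
    [0,0,0,0,0,0],
    [0,0,0,0,0,0],
    [0,0,0,0,0,0],
    [0,0,0,0,0,0],
    [0,0,0,0,0,0],
  ],
  jaw=0.4,
)

```text
clock: 17.68
tcp_pos: [0.584, -0.0389, 0.2166]
orientation: [0.233, 3.133, 0.0]
contact_force: [0.1, -1.0, 0.2]
grip_width: 0.0514
gripper_force: 0.0
```

```bash
python3 - <<'E'
from h import *
import cv2
o=r.get_obs();s=eyes.grab_frame('side')[:,:,::-1];w=eyes.grab_frame('wrist')[:,:,::-1]
print(o['tcp_pos'],o['contact_force'],o['grip_width'],o['gripper_force'])
cv2.imwrite('pics/s5c.png',np.hstack([cv2.resize(s[200:290,310:420],(440,360),interpolation=cv2.INTER_CUBIC),cv2.resize(w,None,fx=.56,fy=.75)]))
E
```

```text
[ 0.58395097 -0.03887941  0.21656032] [ 0.07239859 -0.99135072  0.21498563] 0.051384673939042655 0.0
```

View pics/s5c.png

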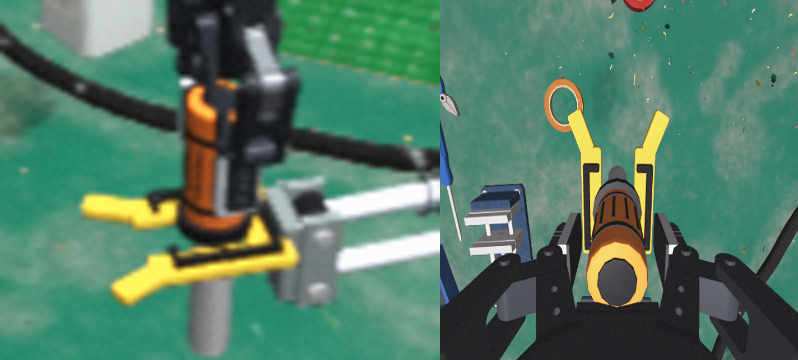

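The driver is hanging upright in the fork, with the collar between the lips and both fingers clear by about 10 mm. I'll rise straight up, slowly at first.

Request:
step_arm(
  rows=[
    [0,0,0.01,0,0,0],
    [0,0,0.025,0,0,0],
    [0,0,0.045,0,0,0],
    [0,0,0.065,0,0,0],
    [0,0,0.085,0,0,0],
  ],
)

```text
clock: 18.2
tcp_pos: [0.5842, -0.0392, 0.2695]
orientation: [0.234, 3.132, 0.0]
contact_force: [0.3, 0.4, -0.1]
grip_width: 0.0512
gripper_force: 0.0
```

Request:
step_arm(
  rows=[
    [0,0,0.03,0,0,0],
    [0,0,0.06,0,0,0],
    [0,0,0.08,0,0,0],
    [0,0,0.09,0,0,0],
    [0,0,0.09,0,0,0],
  ],
)

```text
clock: 18.62
tcp_pos: [0.5846, -0.0392, 0.3235]
orientation: [0.233, 3.13, 0.001]
contact_force: [0.8, 0.2, -0.7]
grip_width: 0.051
gripper_force: 0.0
```

Request:
step_arm(
  rows=[
    [0,0,0,0,0,0],
    [0,0,0,0,0,0],
    [0,0,0,0,0,0],
    [0,0,0,0,0,0],
    [0,0,0,0,0,0],
  ],
)

```text
clock: 19.03
tcp_pos: [0.5836, -0.0391, 0.3209]
orientation: [-0.233, -3.132, 0.0]
contact_force: [-0.1, -0.4, -0.4]
grip_width: 0.0512
gripper_force: 0.0
```

```bash
python3 - <<'E'
from h import *
import cv2
a=eyes.grab_frame('side').astype(int)
for i in range(6): b=eyes.grab_frame('side')
print(r.get_obs()['tcp_pos'],np.abs(a-b)[200:300,310:420].mean())
cv2.imwrite('pics/s6c.png',cv2.resize(b[190:290,310:420,::-1],None,fx=5,fy=5,interpolation=cv2.INTER_CUBIC))
E
```

```text
[ 0.58387357 -0.03909514  0.32150016] 1.6288787878787878
```

View pics/s6c.png

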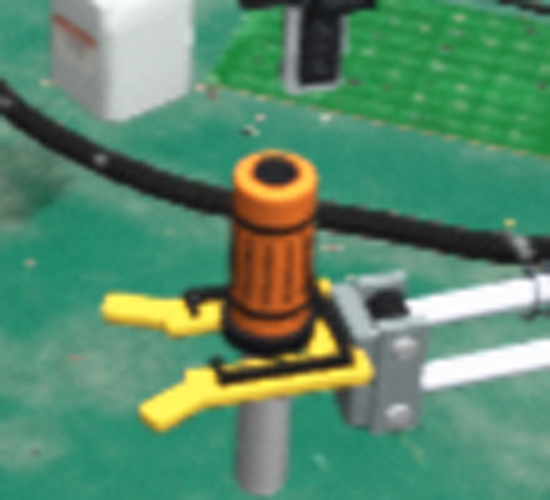

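The driver hangs upright and still, its collar in the fork between the lips, and the gripper is clear above it.

```bash
python3 -c "
from bench import r
print(r.hand_in())"
```

```text
the job is handed in; nothing more can be done
None
```

The orange screwdriver hangs upright and still in the yellow fork, let go only once the arm carried its weight and had settled. I handed the job in at about 19 s of the 48 s allowed, and no verdict came back. The flux tin, cutters and tape roll were not touched.

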